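# Put the ratchet away in the tool drawer

### The job

Put the ratchet away: pull the red tool drawer gently open by its handle until you feel it come up against its stop, lay the ratchet flat on the drawer's floor, drive stub up and lengthwise across the drawer in front of the spanner that already lies there (not on top of it, and not dropped), then push the drawer gently shut, fully home. Leave the other things on the bench where they are.

Things in the scene. Friction and masses are not known exactly. Their poses are not given: they have to be found in the camera images.
- tool_cabinet: Low grey one-drawer tool cabinet fixed on the bench, 150 deep (x) x 270 wide (y) x 92 high mm. Origin: centre of its underside. -x points out of the front, the way the drawer opens; y along the front, z up. Place and yaw vary. Shell's front edge: x = -75 mm; the shut red drawer front stands before it, x = -75 to -87. The closed top covers what is not pulled out.
- drawer (a joint): How far the drawer is out, m: 0 fully shut, 0.100 open against its end stop. Light friction (about 2.5 N), no spring, no catch: it stays where it is left.
- drawer_handle (a point): Middle of the drawer's aluminium bar handle (moves with the drawer; axes as the cabinet's). Bar 10 mm thick, 126 mm long along y, axis 38 mm before the red front's face and 68 mm above the bench; posts 48 mm either side. Red front's top edge 17 mm and cabinet top 24 mm above the axis. Can be pinched from above, one finger before and one behind the bar, or pushed.
- drawer_floor (a point): Point on the drawer's inner floor, 16 mm above the bench (moves with it; axes as the cabinet's), mid-width, 50 mm behind the red front's inside: a good place for the ratchet's centre. Inner space x -50 to +84 mm of it, 242 mm wide; side and rear walls 48 mm, front 69 mm above the floor. Fully open, the shell's edge is at x = +50 mm: fingers have 50 mm before and behind.
- ratchet: Steel ratchet wrench, black grip, lying flat on the bench, square drive stub up. 201 mm long along y (head 36 mm wide, y = +64 to +100; handle 24 mm wide and high, y = -100 to +68). 33 mm high at the stub (y = +82). Origin: underside, middle of the length; x across, z up. About 0.3 kg; balances some 5 mm from the origin towards the head.
- spanner: Bright steel combination spanner, 166 x 32 x 6 mm, lying along the drawer's width near its rear wall, unseen until the drawer is open. Origin: centre of its underside; y is its length.
- tape_measure: Yellow and black tape measure, 33 x 75 x 63 mm, bystander on the bench. Origin: centre of its underside.
- thread_lock: White bottle with a red cap, 47 mm diameter, 134 mm high, bystander standing on the bench. Origin: centre of its underside.
- machined_block: Milled steel block with bores, 45 x 60 x 32 mm, bystander on the bench. Origin: centre of its underside.
- insert_box: Small white carton, 61 x 85 x 45 mm, bystander on the bench. Origin: centre of its underside.

How it is judged:
By the outcome, as a careful person would: the job done as asked, in the order asked, and still so for the second after the job is handed in, with the robot touching nothing.
It also fails if it takes over 61 s, if anything falls off the work surface, if the arm or the gripper's body presses on something with over 40 N, if the wrist force passes 120 N, or if a joint passes its speed limit or range.

### The arm

A 6-joint arm with a two-finger parallel gripper is mounted at the origin on a cart in front of the work surface, level with it; the furniture and walls round the work are solid. World frame = base frame: x ahead of the robot, y to its left, z up, the work surface at z = 0. Lengths are in m, angles in rad, forces in N, time in s.
With the tool pointing down it reaches from about 0.325 to 0.85 m from the base axis. Payload 4.4 kg.
Tool frame: the origin (TCP) lies at the very end of the fingers, on their centre line; the grasp point (between the pads) lies 19 mm behind it; z points along the fingers, y is the line along which they close (so a half turn about z gives the same grasp; the last joint's range is limited). The gripper opens to 94 mm and grips with 3 to 60 N. Pads are 16 mm wide; open, the fingers measure 119 mm over their backs; the gripper's body (75 mm by 177 mm) begins 78 mm behind the grasp point.
Start: joints at [-1.484, 0.207, 1.542, -0, 1.393, -0.15], TCP at [0.135, -0.559, 0.205] pointing down, gripper open.
Joint ranges: [-2.73, 2.73], [-0.86, 2.22], [0.23, 2.46], [-1.11, 4.25], [0.08, 2.63], [-2.82, 2.82]. Speed limits (rad/s): [2.79, 2.79, 3.14, 3.14, 3.14, 3.14].

### API

Orientations are given as a unit quaternion [w, x, y, z].
In Python, from cell import arm, readout, grab_frame, camera_model, finish_job gives the robot as it stands (arm), with the cameras as plain functions, the readings (readout) and the job as plain functions.
- The arm moves only by the shell command python3 steer.py, which reads ROWS from standard input. ROWS is a JSON list of rows, 1 to 20 of them, each of 5 numbers: the opening from 0.0 (shut) to 1.0 (fully open), then dx, dy, dz in m, then a turn about the tool's z in rad; each row shifts and turns the commanded pose from where the row before left it, along the tool's axes as they then stand; what a row does not reach is not made up. A row lasts 1/10 s, in which the tool goes at most 0.05 m and 0.15 rad, less where a joint would pass 70% of its speed; a pose out of reach is approached as far as the arm can. The fingers move at their own pace and stop on an object; the grip force is fixed at half the most. Time passes only in rows, so rows that do not move let the fingers close. It prints the time, the measured TCP pose, the force, the opening and the grip force at its end. Input that does not fit is refused with a message, and nothing moves.
- readout.sense(): the state, without advancing time (a new reading comes with each control period).
- grab_frame(name): name is "scene" or "top" or "wrist"; returns the picture (384x512x3 uint8, blue, green, red); there is no depth.
- camera_model(name): a dict with "K" (3x3 intrinsics, pixels), "eye" and "attitude" of the camera in the world; the wrist camera has in their place "hand_eye" (4x4, takes a point from camera to tool coordinates, whose origin is the TCP and whose axes are the flange's). Camera axes: x right, y up, looking along -z (the intrinsics and any distortion apply to the point x, -y, -z); pixel columns grow to the right and rows downward; lengths in m; the calibration is good to about 2 mm. A picture is of the moment at which its call begins: read the wrist's pose just before it. camera_model takes no time and is no camera call.
- finish_job(): hands the job in; it is judged then, once.
The state is a dict: "t": time; "q": joint angles; "dq": joint speeds; "tau": joint torques, N m; "position": TCP position; "tcp_rot": TCP orientation; "force": force on the tool from outside, world axes, zero at the start; "ft_torque": the same for the moment, N m; "gripper_width": opening from 0.0 (shut) to 1.0 (fully open); "finger_force": force on a finger pad.
Only numpy, scipy, OpenCV 4.12 (cv2) and the standard library are available. Lean on these libraries where they do the work, as an engineer would, in place of code of your own. Each camera call takes 0.05 s, during which the arm holds its last target. There are 200 camera calls.

## Working session

There is one attempt and no reset: what is moved stays moved. The work goes in short steps, Python scripts to look and compute and a shell command to move; the robot and the scene stay as the last step left them, time stands still between calls to the robot, and variables do not carry over. Pictures are saved under pics/ and viewed, at most 10 in all, crops included, and the job is handed in when it is done.

```bash
ls; mkdir -p pics
python3 - <<'E'
from cell import arm, readout, grab_frame, camera_model, finish_job
import cv2,numpy as np
np.set_printoptions(precision=5,suppress=True)
for n in("top","scene"):
    cv2.imwrite(f"pics/{n}0.png",cv2.resize(grab_frame(n),(800,600),interpolation=cv2.INTER_CUBIC)); print(n,camera_model(n))
print(camera_model("wrist"));print(readout.sense())
E
```

```text
cell.py
pics
steer.py
top {'K': array([[468.66407,   0.     , 249.17293],
       [  0.     , 468.66407, 192.50409],
       [  0.     ,   0.     ,   1.     ]]), 'eye': array([0.19052, 0.17613, 1.48778]), 'attitude': array([-0.68296, -0.07362,  0.07353,  0.72301])}
scene {'K': array([[445.59217,   0.     , 256.99593],
       [  0.     , 445.59217, 198.11123],
       [  0.     ,   0.     ,   1.     ]]), 'eye': array([-0.50143,  0.8836 ,  0.75177]), 'attitude': array([-0.38703, -0.23876,  0.45403,  0.7662 ])}
{'K': array([[332.07047,   0.     , 253.79285],
       [  0.     , 332.07047, 188.60125],
       [  0.     ,   0.     ,   1.     ]]), 'hand_eye': array([[ 0.00126,  0.97175,  0.23599,  0.06839],
       [ 1.     , -0.00141,  0.00045, -0.00083],
       [ 0.00077,  0.23599, -0.97175, -0.1792 ],
       [ 0.     ,  0.     ,  0.     ,  1.     ]])}
{'t': 0.1, 'q': array([-1.48451,  0.20735,  1.54277, -0.00002,  1.39348, -0.15051]), 'dq': array([-0.00045, -0.00178, -0.00306, -0.00106, -0.0009 ,  0.00065]), 'tau': array([ -0.00041, -37.18621, -28.22924,   0.07009,   0.03117,  -0.00006]), 'position': array([ 0.13481, -0.55825,  0.20442]), 'tcp_rot': array([-0.001  ,  0.993  ,  0.11812,  0.00002]), 'force': array([-0.01612,  0.33761,  1.08987]), 'ft_torque': array([-0.01875, -0.00664, -0.04501]), 'finger_force': 0.0, 'gripper_width': 0.9984936713088763}
```

View pics/top0.png

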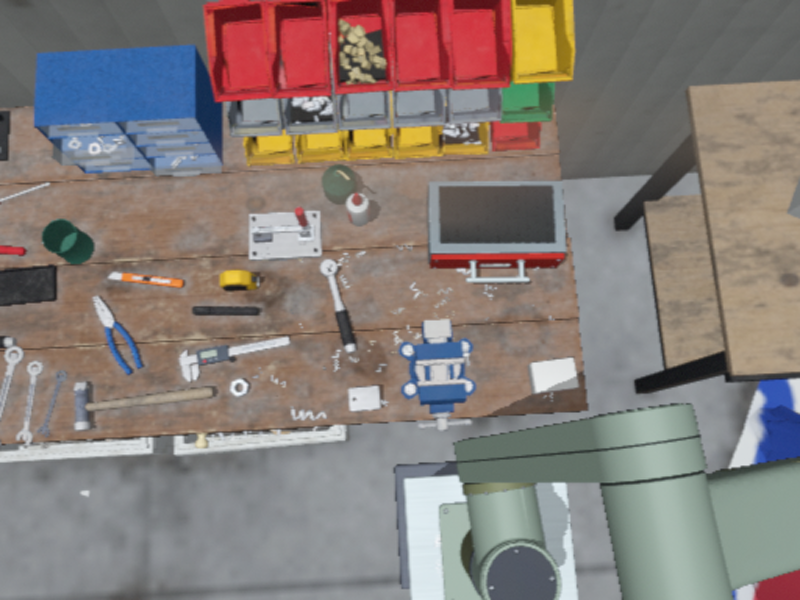

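View pics/scene0.png

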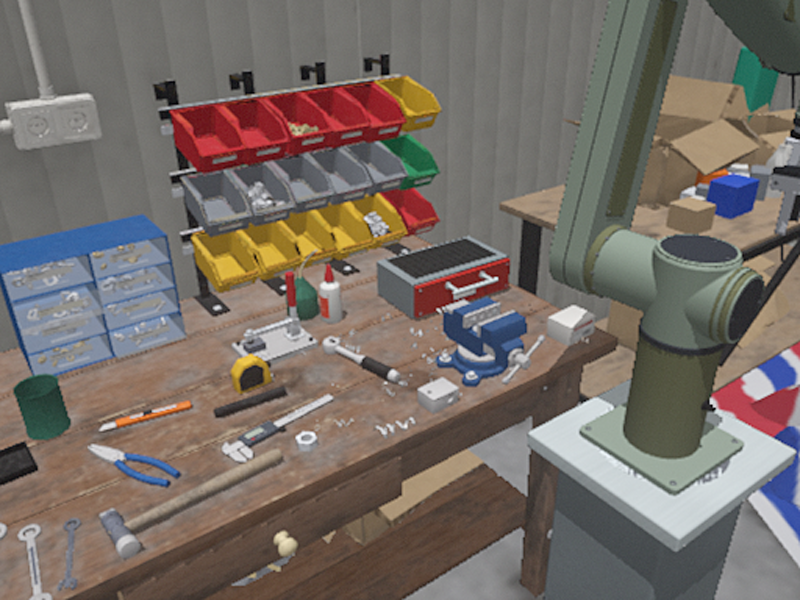

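The top view shows the cabinet with its handle bar at about (468–527, 281) and the ratchet running from its head (330,268) to its grip end (350,355). The vise is at about (437,370). I'll enlarge that region.

```bash
cat > h.py <<'E'
from cell import arm, readout, grab_frame, camera_model, finish_job
import cv2,numpy as np
from scipy.spatial.transform import Rotation as R
np.set_printoptions(precision=4,suppress=True)
def quat(q): return R.from_quat([q[1],q[2],q[3],q[0]])
def cam(name,s=None):
    m=camera_model(name)
    if name!="wrist": return m["K"],quat(m["attitude"]).as_matrix(),np.array(m["eye"])
    T=np.array(m["hand_eye"]);Rt=quat(s["tcp_rot"]).as_matrix()
    return m["K"],Rt@T[:3,:3],np.array(s["position"])+Rt@T[:3,3]
def ray(c,u,v,z):
    K,A,e=c; d=A@np.array([(u-K[0,2])/K[0,0],-(v-K[1,2])/K[1,1],-1]); return e+d*(z-e[2])/d[2]
def proj(c,p):
    K,A,e=c; d=A.T@(np.array(p)-e); return np.array([K[0,2]+K[0,0]*d[0]/-d[2],K[1,2]+K[1,1]*d[1]/d[2]])
def crop(img,x0,y0,w,h,k,fn):
    cv2.imwrite(fn,cv2.resize(img[y0:y0+h,x0:x0+w],None,fx=k,fy=k,interpolation=cv2.INTER_CUBIC))
def unc(u,v,x0,y0,k): return x0+(u+.5)/k-.5, y0+(v+.5)/k-.5
E
python3 - <<'E'
from h import *
crop(grab_frame("top"),190,105,190,145,4,"pics/top1.png")
E
```

```text
(no output)
```

View pics/top1.png

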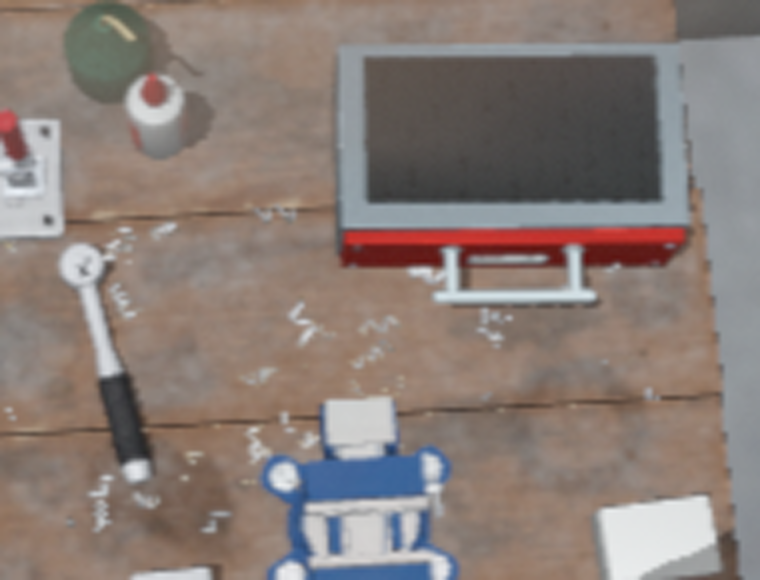

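The crop shows the handle bar ends at (435,297) and (597,296), the cabinet's top front corners at (338,229) and (690,227), and its rear corners at (338,45) and (682,42). The ratchet head's tip is at (78,243), its stub at (83,266) and its grip end at (138,480).

Run:
```python
from h import *
c=cam("top")
P=lambda u,v,z:ray(c,*unc(u,v,190,105,4),z)
for n,u,v,z in[("hL",435,297,.070),("hR",597,296,.07),("FL",338,229,.092),("FR",690,227,.092),("RL",338,45,.092),("RR",682,42,.092),("stub",83,266,.033),("tip",78,243,.015),("end",138,480,.014),("gripstart",115,377,.024),("vise top back L",325,400,.1),("vise back R",396,397,.1),("box",600,512,.045)]:
    print(n,P(u,v,z))
```

```text
hL [0.5248 0.0126 0.07  ]
hR [ 0.5183 -0.113   0.07  ]
FL [0.5777 0.0856 0.092 ]
FR [ 0.5636 -0.1853  0.092 ]
RL [0.7276 0.0755 0.092 ]
RR [ 0.7143 -0.195   0.092 ]
stub [0.5752 0.2878 0.033 ]
tip [0.5995 0.2925 0.015 ]
end [0.4028 0.2526 0.014 ]
gripstart [0.485  0.2666 0.024 ]
vise top back L [0.443  0.1048 0.1   ]
vise back R [0.4422 0.0514 0.1   ]
box [ 0.3531 -0.104   0.045 ]
```

The sizes match: handle 126 mm, cabinet 271 × 150 mm, ratchet 201 mm. The cabinet's yaw is about −0.055. Next I'll go above the handle and turn to pinch it.

```bash
cat >> h.py <<'E'
def go(target,heading=None):
    s=readout.sense(); M=quat(s["tcp_rot"]).as_matrix(); h=np.arctan2(M[1,1],M[0,1])
    print("t",s["t"],"pos",s["position"],"heading_y",round(h,4),"tool delta",M.T@(np.array(target)-s["position"]), "turn",None if heading is None else round(h-heading,4),"F",s["force"],"w",round(s["gripper_width"],3),"q",s["q"])
E
echo '[[0.33, 0.031, -0.0253, 0, 0], [0.33, 0.031, -0.0253, 0, 0], [0.33, 0.031, -0.0253, 0, 0], [0.33, 0.031, -0.0253, 0, 0], [0.33, 0.031, -0.0253, 0, 0], [0.33, 0.031, -0.0253, 0, 0], [0.33, 0.031, -0.0253, 0, 0], [0.33, 0.031, -0.0253, 0, 0], [0.33, 0.031, -0.0253, 0, 0], [0.33, 0.031, -0.0253, 0, 0], [0.33, 0.031, -0.0253, 0, 0], [0.33, 0.031, -0.0253, 0, 0], [0.33, 0.031, -0.0253, 0, 0], [0.33, 0.031, -0.0253, 0, 0], [0.33, 0.031, -0.0253, 0, 0], [0.33, 0.031, -0.0253, 0, 0]]' | python3 steer.py
echo '[[0.33, 0, 0, 0, -0.128], [0.33, 0, 0, 0, -0.128], [0.33, 0, 0, 0, -0.128], [0.33, 0, 0, 0, -0.128], [0.33, 0, 0, 0, -0.128], [0.33, 0, 0, 0, -0.128], [0.33, 0, 0, 0, -0.128], [0.33, 0, 0, 0, -0.128], [0.33, 0, 0, 0, -0.128], [0.33, 0, 0, 0, -0.128], [0.33, 0, 0, 0, 0], [0.33, 0, 0, 0, 0]]' | python3 steer.py
python3 - <<'E'
from h import *
go([.5213,-.0487,.049],-.055)
s=readout.sense();f=grab_frame("wrist");cv2.imwrite("pics/w0.png",f)
c=cam("wrist",s);print(proj(c,[.5248,.0126,.068]),proj(c,[.5183,-.113,.068]),proj(c,[.5777,.0856,.092]),proj(c,[.5636,-.1853,.092]))
E
```

```text
t: 1.75
position: [0.5226, -0.0475, 0.2052]
tcp_rot: [-0.0, 0.993, 0.118, -0.0]
force: [0.5, -0.2, -0.4]
gripper_width: 0.33
finger_force: 0.0
t: 2.95
position: [0.5219, -0.049, 0.2052]
tcp_rot: [-0.0, 0.727, 0.687, -0.0]
force: [-0.3, 0.2, 0.8]
gripper_width: 0.336
finger_force: 0.0
t 2.95 pos [ 0.5219 -0.049   0.2052] heading_y -0.0567 tool delta [ 0.0003 -0.0005  0.1562] turn -0.0017 F [-0.2663  0.1726  0.7623] w 0.336 q [-0.2589  0.0992  1.6652  0.      1.3777 -0.2022]
[253.2681 116.2722] [253.7711 242.3714] [313.6176  20.8783] [303.0212 316.8844]
```

View pics/w0.png

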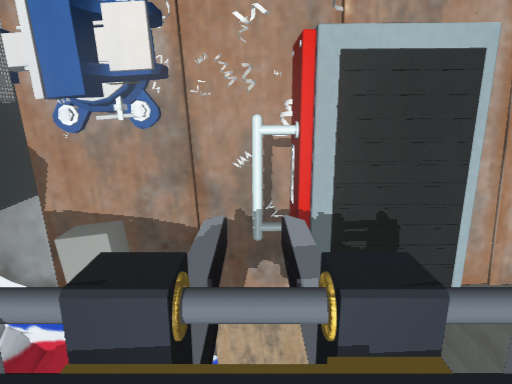

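The wrist view shows the bar at u≈257 for v 115–240, about 3 mm further in than predicted, and midway between the fingers. I'll descend with a +2.5 mm shift and pinch it.

```bash
echo '[[0.33, 0, 0.0025, 0.02, 0], [0.33, 0, 0, 0.03, 0], [0.33, 0, 0, 0.03, 0], [0.33, 0, 0, 0.03, 0], [0.33, 0, 0, 0.02, 0], [0.33, 0, 0, 0.016, 0], [0.33, 0, 0, 0.01, 0], [0.33, 0, 0, 0, 0]]' | python3 steer.py
echo '[[0, 0, 0, 0, 0], [0, 0, 0, 0, 0], [0, 0, 0, 0, 0], [0, 0, 0, 0, 0], [0, 0, 0, 0, 0], [0, 0, 0, 0, 0]]' | python3 steer.py
```

```text
t: 3.8
position: [0.5233, -0.0489, 0.048]
tcp_rot: [-0.001, 0.726, 0.687, -0.001]
force: [-0.9, 0.0, -0.4]
gripper_width: 0.328
finger_force: 0.0
t: 4.4
position: [0.525, -0.0495, 0.0505]
tcp_rot: [0.0, 0.726, 0.688, 0.0]
force: [-3.1, -0.7, 6.2]
gripper_width: 0.093
finger_force: 30.0
```

The bar is pinched. Now a gentle pull.

```bash
echo '[[0, 0, -0.004, 0, 0], [0, 0, -0.008, 0, 0], [0, 0, -0.008, 0, 0], [0, 0, -0.008, 0, 0], [0, 0, -0.008, 0, 0], [0, 0, -0.008, 0, 0], [0, 0, -0.008, 0, 0], [0, 0, -0.008, 0, 0], [0, 0, -0.008, 0, 0], [0, 0, -0.008, 0, 0], [0, 0, -0.008, 0, 0], [0, 0, -0.004, 0, 0], [0, 0, -0.002, 0, 0]]' | python3 steer.py
echo '[[0, 0, -0.002, 0, 0], [0, 0, -0.002, 0, 0], [0, 0, -0.002, 0, 0], [0, 0, 0, 0, 0]]' | python3 steer.py
```

```text
t: 5.7
position: [0.435, -0.045, 0.0505]
tcp_rot: [0.001, 0.726, 0.688, 0.0]
force: [2.3, -0.4, 6.7]
gripper_width: 0.093
finger_force: 30.0
t: 6.1
position: [0.429, -0.0446, 0.0505]
tcp_rot: [0.001, 0.726, 0.688, 0.0]
force: [0.9, -0.5, 7.8]
gripper_width: 0.097
finger_force: 30.0
```

```bash
echo '[[0, 0, -0.002, 0, 0], [0, 0, -0.001, 0, 0], [0, 0, -0.001, 0, 0]]' | python3 steer.py
echo '[[0, 0, -0.001, 0, 0], [0, 0, -0.001, 0, 0], [0, 0, 0, 0, 0]]' | python3 steer.py
```

```text
t: 6.4
position: [0.4253, -0.0445, 0.0505]
tcp_rot: [0.001, 0.726, 0.688, 0.0]
force: [2.9, -0.4, 5.9]
gripper_width: 0.097
finger_force: 30.0
t: 6.7
position: [0.4251, -0.0445, 0.0505]
tcp_rot: [0.003, 0.726, 0.688, 0.002]
force: [7.2, -0.8, 1.5]
gripper_width: 0.095
finger_force: 30.0
```

The position has stalled at 100 mm of travel and the force has risen, so that is the stop. I'll relax, release and rise.

```bash
echo '[[0, 0, 0.002, 0, 0], [0.33, 0, 0, 0, 0], [0.33, 0, 0, 0, 0], [0.33, 0, 0, 0, 0], [0.33, 0, 0, -0.02, 0], [0.33, 0, 0, -0.03, 0], [0.33, 0, 0, -0.04, 0], [0.33, 0, 0, -0.04, 0], [0.33, 0, 0, -0.03, 0], [0.33, 0, 0, 0, 0]]' | python3 steer.py
python3 - <<'E'
from h import *
go([.505,.2733,.20],-1.37)
s=readout.sense();f=grab_frame("wrist");cv2.imwrite("pics/w1.png",f)
c=cam("wrist",s)
print("handle pred",proj(c,[.4275,-.045,.068]),"floor",proj(c,[.5225,-.048,.016]))
E
```

```text
t: 7.7
position: [0.4271, -0.0446, 0.2135]
tcp_rot: [0.004, 0.726, 0.688, 0.002]
force: [0.2, 0.0, -0.6]
gripper_width: 0.329
finger_force: 0.0
t 7.7 pos [ 0.4271 -0.0446  0.2135] heading_y -0.0539 tool delta [0.3216 0.0606 0.0134] turn 1.3161 F [ 0.1564  0.0163 -0.606 ] w 0.329 q [-0.3061 -0.1279  1.8715 -0.0001  1.39   -0.2522]
handle pred [253.0199 179.3136] floor [335.1956 167.9662]
```

View pics/w1.png

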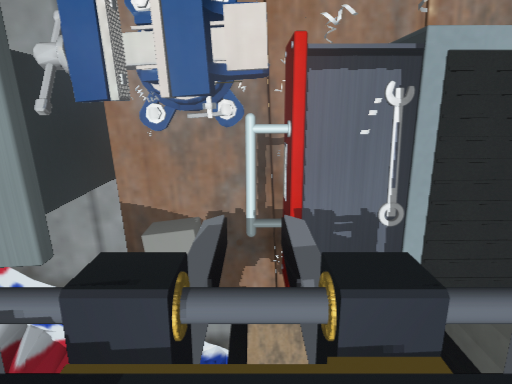

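The drawer is open with the spanner inside it, from (399,93) to (391,215) near the rear. On to the ratchet.

```bash
echo '[[0.6, 0.036, 0.0067, 0, 0], [0.6, 0.036, 0.0067, 0, 0], [0.6, 0.036, 0.0067, 0, 0], [0.6, 0.036, 0.0067, 0, 0], [0.6, 0.036, 0.0067, 0, 0], [0.6, 0.036, 0.0067, 0, 0], [0.6, 0.036, 0.0067, 0, 0], [0.6, 0.036, 0.0067, 0, 0], [0.6, 0.0336, 0.007, 0, 0], [0.6, 0, 0, 0, 0.1316], [0.6, 0, 0, 0, 0.1316], [0.6, 0, 0, 0, 0.1316], [0.6, 0, 0, 0, 0.1316], [0.6, 0, 0, 0, 0.1316], [0.6, 0, 0, 0, 0.1316], [0.6, 0, 0, 0, 0.1316], [0.6, 0, 0, 0, 0.1316], [0.6, 0, 0, 0, 0.1316], [0.6, 0, 0, 0, 0.1316]]' | python3 steer.py
echo '[[0.6, 0, 0, 0, 0]]' | python3 steer.py
python3 - <<'E'
from h import *
go([.505,.2733,.004],-1.37)
s=readout.sense();f=grab_frame("wrist");cv2.imwrite("pics/w2.png",f)
c=cam("wrist",s)
for p in ([.5995,.2925,.015],[.5752,.2878,.033],[.4028,.2526,.014],[.485,.2666,.024],[.505,.2733,.02]): print(proj(c,p))
E
```

```text
t: 9.65
position: [0.5004, 0.2732, 0.2059]
tcp_rot: [0.001, 0.995, 0.098, -0.003]
force: [0.7, 0.2, 0.0]
gripper_width: 0.598
finger_force: 0.0
t: 9.75
position: [0.5006, 0.2732, 0.2062]
tcp_rot: [0.001, 0.995, 0.1, -0.003]
force: [-0.1, 0.3, 0.4]
gripper_width: 0.598
finger_force: 0.0
t 9.75 pos [0.5006 0.2732 0.2062] heading_y -1.3698 tool delta [0.0055 0.0006 0.2022] turn 0.0002 F [-0.0914  0.2967  0.4112] w 0.598 q [ 0.3479  0.2005  1.5473 -0.0001  1.3999  1.7177]
[255.5423  75.3517]
[255.333   99.2361]
[254.9701 250.4303]
[257.5711 185.2073]
[255.2975 166.0894]
```

View pics/w2.png

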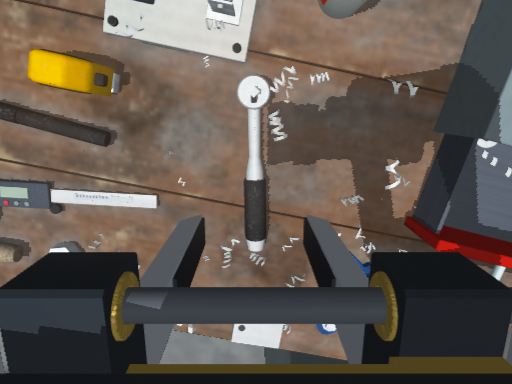

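The ratchet lies centred between the fingers, with its tip at (254,75) and its end at (255,250), as predicted. Descend and grip near the balance point.

```bash
echo '[[0.6, 0.004, 0.0005, 0.02, 0], [0.6, 0, 0, 0.04, 0], [0.6, 0, 0, 0.04, 0], [0.6, 0, 0, 0.04, 0], [0.6, 0, 0, 0.03, 0], [0.6, 0, 0, 0.02, 0], [0.6, 0, 0, 0.008, 0], [0.6, 0, 0, 0.005, 0], [0.6, 0, 0, 0, 0], [0.6, 0, 0, 0, 0]]' | python3 steer.py
echo '[[0, 0, 0, 0, 0], [0, 0, 0, 0, 0], [0, 0, 0, 0, 0], [0, 0, 0, 0, 0], [0, 0, 0, 0, 0], [0, 0, 0, 0, 0]]' | python3 steer.py
```

```text
t: 10.8
position: [0.5076, 0.2747, 0.0076]
tcp_rot: [-0.0, 0.995, 0.101, 0.001]
force: [0.1, 0.3, -0.4]
gripper_width: 0.601
finger_force: 0.0
t: 11.4
position: [0.5067, 0.2742, 0.0066]
tcp_rot: [0.0, 0.995, 0.1, 0.0]
force: [0.2, -0.7, 1.7]
gripper_width: 0.199
finger_force: 29.9
```

```bash
echo '[[0, 0, 0, -0.01, 0], [0, 0, 0, -0.02, 0], [0, 0, 0, -0.03, 0], [0, 0, 0, -0.04, 0], [0, 0, 0, -0.04, 0], [0, 0, 0, -0.04, 0], [0, 0, 0, -0.02, 0], [0, 0, 0, 0, 0]]' | python3 steer.py
python3 - <<'E'
from h import *
go([.525,-.0497,.12],-.055)
s=readout.sense();f=grab_frame("wrist");g=grab_frame("scene")
cv2.imwrite("pics/w3.png",np.hstack([cv2.resize(f,(400,300)),cv2.resize(g[150:294,150:342],(400,300))]))
E
```

```text
t: 12.2
position: [0.5089, 0.2753, 0.2109]
tcp_rot: [-0.001, 0.995, 0.1, 0.004]
force: [0.6, -0.2, -3.4]
gripper_width: 0.201
finger_force: 30.0
t 12.2 pos [0.5089 0.2753 0.2109] heading_y -1.3699 tool delta [-0.0498  0.3218  0.09  ] turn -1.3149 F [ 0.6145 -0.1655 -3.4245] w 0.201 q [0.3462 0.204  1.5333 0.0002 1.3961 1.7161]
```

View pics/w3.png

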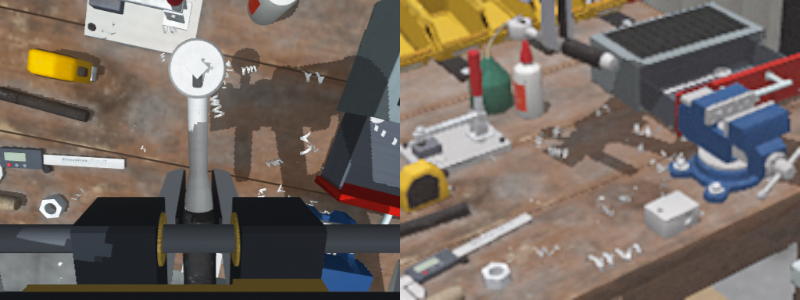

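The ratchet is held level, with its head at about (196,68) in the left half of the picture. I'll check the spanner's position and the grasp geometry.

Run:
```python
from h import *
m=camera_model("wrist");T=np.array(m["hand_eye"]);K=m["K"]
p=np.linalg.inv(T)@np.array([.0695,0,-.026,1]);print("stub exp px",K[0,2]+K[0,0]*p[0]/-p[2],K[1,2]+K[1,1]*p[1]/p[2])
s=dict(tcp_rot=np.array([.004,.726,.688,.002]),position=np.array([.4271,-.0446,.2135]))
c=cam("wrist",s)
xa=np.array([np.cos(.055),-np.sin(.055)]);ya=np.array([np.sin(.055),np.cos(.055)]);f0=np.array([.5253,-.05])
for n,u,v,z in[("jaw",400,92,.02),("ring",391,215,.02),("ring front edge",378,215,.02),("jaw front",386,93,.02),("front top inner",304,120,.085),("bar",251,175,.068)]:
    q=ray(c,u,v,z);d=q[:2]-f0;print(n,q,"cab rel floor",d@xa,d@ya)
```

```text
stub exp px 255.92800365271063 105.32978064276585
jaw [0.5901 0.0316 0.02  ] cab rel floor 0.06020465709077248 0.0850130559581323
ring [ 0.5868 -0.1082  0.02  ] cab rel floor 0.06461035932644671 -0.05471796369254463
ring front edge [ 0.5714 -0.1073  0.02  ] cab rel floor 0.04919470844091825 -0.054717379898140184
jaw front [0.575  0.0313 0.02  ] cab rel floor 0.045117263775945986 0.08392990313056985
front top inner [0.4758 0.0103 0.085 ] cab rel floor -0.05276575766267021 0.05749379880995075
bar [ 0.4247 -0.0414  0.068 ] cab rel floor -0.10089793023383085 0.0030566378968792667
```

```bash
echo '[[0, -0.0055, 0.0355, 0, 0], [0, -0.0055, 0.0355, 0, 0], [0, -0.0055, 0.0355, 0, 0], [0, -0.0055, 0.0355, 0, 0], [0, -0.0055, 0.0355, 0, 0], [0, -0.0055, 0.0355, 0, 0], [0, -0.0055, 0.0355, 0, 0], [0, -0.0055, 0.0355, 0, 0], [0, -0.0055, 0.0355, 0, 0], [0, 0, 0, 0, -0.1315], [0, 0, 0, 0, -0.1315], [0, 0, 0, 0, -0.1315], [0, 0, 0, 0, -0.1315], [0, 0, 0, 0, -0.1315], [0, 0, 0, 0, -0.1315], [0, 0, 0, 0, -0.1315], [0, 0, 0, 0, -0.1315], [0, 0, 0, 0, -0.1315], [0, 0, 0, 0, -0.1315]]' | python3 steer.py
echo '[[0, 0, 0, 0, 0]]' | python3 steer.py
```

```text
t: 14.2
position: [0.5196, -0.048, 0.2029]
tcp_rot: [-0.003, 0.724, 0.689, -0.002]
force: [-0.3, 0.3, -3.5]
gripper_width: 0.206
finger_force: 30.0
t: 14.3
position: [0.5197, -0.0481, 0.2033]
tcp_rot: [-0.003, 0.726, 0.687, -0.002]
force: [0.2, 0.4, -3.4]
gripper_width: 0.202
finger_force: 30.0
```

The spanner's front edge is 45 mm behind the floor point, which leaves room for the ratchet. The head is about 13 px off its expected position, so I'll check for pitch in the grip.

Run:
```python
from h import *
s=readout.sense();f=grab_frame("wrist");g=grab_frame("scene");cs=cam("scene");cw=cam("wrist",s)
M=quat(s["tcp_rot"]).as_matrix();P=s["position"]
go([.5235,-.044,.0226],-.055)
for a in(-.1,-.05,0,.05,.1):
    r=lambda x,z:P+M@np.array([np.cos(a)*x+np.sin(a)*z,0,-np.sin(a)*x+np.cos(a)*z])
    st=r(.0695,-.026);tip=r(.094,-.008);nr=r(.058,-.01);en=r(-.107,-.006)
    print(a,"wrist stub",proj(cw,st),"tip",proj(cw,tip),"scene tip",proj(cs,tip),"end",proj(cs,en))
c=proj(cs,P).astype(int);print(c)
x0,y0=c[0]-50,c[1]-38
cv2.imwrite("pics/w4.png",np.hstack([cv2.resize(f[60:210,160:360],(400,300),interpolation=cv2.INTER_CUBIC),cv2.resize(g[y0:y0+75,x0:x0+100],(400,300),interpolation=cv2.INTER_CUBIC)]))
print(x0,y0)
```

```text
t 14.4 pos [ 0.5204 -0.0482  0.2042] heading_y -0.0578 tool delta [0.0042 0.0036 0.1816] turn -0.0028 F [ 0.316   0.1438 -3.0366] w 0.2 q [-0.2582  0.0994  1.667   0.      1.3796 -0.2004]
-0.1 wrist stub [254.0331 102.2962] tip [254.0465  57.287 ] scene tip [283.375 153.268] end [331.4608 135.4083]
-0.05 wrist stub [254.0397 104.505 ] tip [254.0587  55.9783] scene tip [283.4033 151.8902] end [331.5215 136.8519]
0 wrist stub [254.0458 107.2161] tip [254.0708  55.1179] scene tip [283.4918 150.4946] end [331.5217 138.3138]
0.05 wrist stub [254.0513 110.4491] tip [254.0828  54.7478] scene tip [283.6404 149.085 ] end [331.4619 139.7907]
0.1 wrist stub [254.0564 114.2213] tip [254.0947  54.9128] scene tip [283.8491 147.6652] end [331.3424 141.2792]
[306 146]
256 108
```

View pics/w4.png

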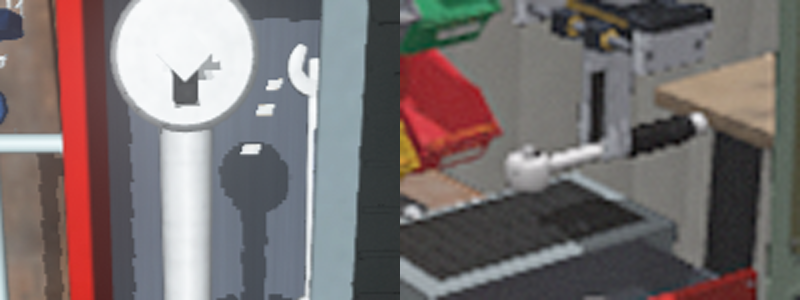

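The stub is at v≈107 in the wrist view, and the tip (283,150) and end (332,138) in the scene view match a level ratchet. Lower it into the drawer.

```bash
echo '[[0, 0.0042, 0.003, 0.02, -0.003], [0, 0, 0, 0.03, 0], [0, 0, 0, 0.03, 0], [0, 0, 0, 0.03, 0], [0, 0, 0, 0.03, 0], [0, 0, 0, 0.02, 0], [0, 0, 0, 0.01, 0], [0, 0, 0, 0, 0], [0, 0, 0, 0, 0]]' | python3 steer.py
```

```text
t: 15.3
position: [0.5257, -0.0447, 0.037]
tcp_rot: [0.0, 0.725, 0.688, 0.0]
force: [0.9, 0.4, -3.3]
gripper_width: 0.195
finger_force: 30.0
```

```bash
echo '[[0, 0, 0, 0.006, 0], [0, 0, 0, 0.004, 0], [0, 0, 0, 0.002, 0], [0, 0, 0, 0, 0]]' | python3 steer.py; echo '[[0, 0, 0, 0.001, 0], [0, 0, 0, 0.001, 0], [0, 0, 0, 0, 0]]' | python3 steer.py
```

```text
t: 15.7
position: [0.5249, -0.0445, 0.0243]
tcp_rot: [-0.0, 0.725, 0.688, -0.0]
force: [0.3, -0.5, -3.1]
gripper_width: 0.205
finger_force: 30.0
t: 16.0
position: [0.5253, -0.0446, 0.0227]
tcp_rot: [0.0, 0.725, 0.688, 0.0]
force: [0.1, -0.4, -2.6]
gripper_width: 0.197
finger_force: 30.0
```

```bash
echo '[[0, 0, 0, 0.001, 0], [0, 0, 0, 0, 0]]' | python3 steer.py; echo '[[0, 0, 0, 0.001, 0], [0, 0, 0, 0, 0]]' | python3 steer.py
```

```text
t: 16.2
position: [0.5257, -0.0447, 0.0226]
tcp_rot: [0.0, 0.725, 0.688, 0.0]
force: [-2.0, 1.6, 4.3]
gripper_width: 0.202
finger_force: 30.0
t: 16.4
position: [0.5268, -0.0447, 0.0225]
tcp_rot: [0.001, 0.725, 0.688, 0.001]
force: [-1.6, 1.6, 8.3]
gripper_width: 0.2
finger_force: 30.0
```

It is in contact with the floor. Release and rise.

```bash
echo '[[0, 0, 0, -0.001, 0], [0.42, 0, 0, 0, 0], [0.42, 0, 0, 0, 0], [0.42, 0, 0, 0, 0], [0.42, 0, 0, 0, 0], [0.42, 0, 0, -0.01, 0], [0.42, 0, 0, -0.02, 0], [0.42, 0, 0, -0.04, 0], [0.42, 0, 0, -0.04, 0], [0.42, 0, 0, -0.04, 0], [0.42, 0, 0, -0.03, 0], [0.42, 0, 0, 0, 0]]' | python3 steer.py
python3 - <<'E'
from h import *
go([.40,-.0437,.20],-.055)
cv2.imwrite("pics/w5.png",grab_frame("wrist"))
E
```

```text
t: 17.6
position: [0.5288, -0.0455, 0.2079]
tcp_rot: [0.005, 0.725, 0.689, 0.003]
force: [0.3, 0.5, -0.3]
gripper_width: 0.419
finger_force: 0.0
t 17.6 pos [ 0.5288 -0.0455  0.2079] heading_y -0.0519 tool delta [-0.0049 -0.1289  0.0064] turn 0.0031 F [ 0.2928  0.4708 -0.2547] w 0.419 q [-0.2489  0.102   1.6564  0.      1.3711 -0.197 ]
```

View pics/w5.png

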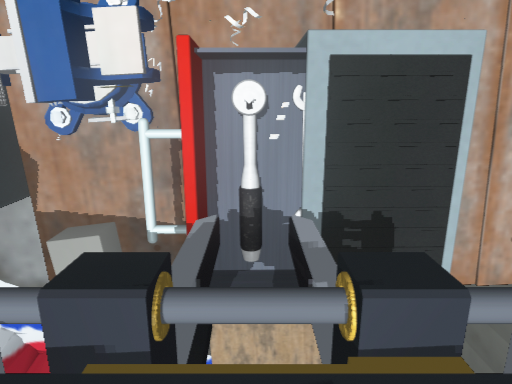

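The ratchet lies flat at (250, 97–260), in front of the spanner, with the stub up. Next I'll close the fingers in front of the bar and push the drawer shut.

```bash
echo '[[0, -0.0055, -0.03, 0, 0.003], [0, 0, -0.04, 0, 0], [0, 0, -0.04, 0, 0], [0, 0, -0.034, 0, 0], [0, 0, 0, 0.03, 0], [0, 0, 0, 0.04, 0], [0, 0, 0, 0.04, 0], [0, 0, 0, 0.03, 0], [0, 0, 0, 0.015, 0], [0, 0, 0, 0.003, 0], [0, 0, 0, 0, 0]]' | python3 steer.py
```

```text
t: 18.75
position: [0.3794, -0.0417, 0.0422]
tcp_rot: [-0.002, 0.726, 0.687, -0.001]
force: [0.7, -0.7, 0.1]
gripper_width: 0.005
finger_force: 0.0
```

```bash
echo '[[0, 0, 0.008, 0, 0], [0, 0, 0.008, 0, 0], [0, 0, 0.004, 0, 0], [0, 0, 0.004, 0, 0], [0, 0, 0.004, 0, 0], [0, 0, 0.005, 0, 0], [0, 0, 0.006, 0, 0], [0, 0, 0.008, 0, 0], [0, 0, 0.008, 0, 0], [0, 0, 0.008, 0, 0]]' | python3 steer.py
echo '[[0, 0, 0.008, 0, 0], [0, 0, 0.008, 0, 0], [0, 0, 0.008, 0, 0], [0, 0, 0.008, 0, 0], [0, 0, 0.008, 0, 0], [0, 0, 0.008, 0, 0], [0, 0, 0.006, 0, 0], [0, 0, 0.004, 0, 0], [0, 0, 0, 0, 0]]' | python3 steer.py
```

```text
t: 19.75
position: [0.4441, -0.0454, 0.0431]
tcp_rot: [-0.001, 0.726, 0.687, -0.0]
force: [-2.3, 1.2, 1.5]
gripper_width: 0.007
finger_force: 1.7
t: 20.65
position: [0.5034, -0.0496, 0.0439]
tcp_rot: [0.001, 0.726, 0.687, 0.0]
force: [-0.2, 0.5, -0.5]
gripper_width: 0.006
finger_force: 0.3
```

```bash
echo '[[0, 0, 0.002, 0, 0], [0, 0, 0.002, 0, 0], [0, 0, 0, 0, 0]]' | python3 steer.py
echo '[[0, 0, 0.002, 0, 0], [0, 0, 0.002, 0, 0], [0, 0, 0, 0, 0]]' | python3 steer.py
```

```text
t: 20.95
position: [0.5065, -0.0497, 0.0439]
tcp_rot: [0.001, 0.726, 0.687, 0.0]
force: [-1.4, -0.2, 0.3]
gripper_width: 0.006
finger_force: 0.8
t: 21.25
position: [0.5075, -0.0494, 0.0434]
tcp_rot: [-0.002, 0.726, 0.688, -0.002]
force: [-8.7, -1.1, 6.9]
gripper_width: 0.006
finger_force: 4.3
```

```bash
echo '[[0, 0, 0.001, 0, 0], [0, 0, 0.001, 0, 0], [0, 0, 0, 0, 0]]' | python3 steer.py
echo '[[0, 0, -0.01, 0, 0], [0, 0, -0.03, 0, 0], [0, 0, -0.02, -0.02, 0], [0, 0, 0, -0.04, 0], [0, 0, 0, -0.04, 0], [0, 0, 0, -0.04, 0], [0, 0, 0, -0.02, 0], [0, 0, 0, 0, 0]]' | python3 steer.py
python3 - <<'E'
from h import *
go([.5213,-.0487,.2],-.055)
crop(grab_frame("wrist"),150,0,362,260,2,"pics/w6.png")
f=grab_frame("top");cv2.imwrite("pics/x.png",f)
E
```

```text
t: 21.55
position: [0.5075, -0.0494, 0.0433]
tcp_rot: [-0.003, 0.726, 0.688, -0.003]
force: [-13.3, -0.8, 11.9]
gripper_width: 0.003
finger_force: 6.7
t: 22.35
position: [0.4555, -0.047, 0.2078]
tcp_rot: [0.005, 0.726, 0.687, 0.003]
force: [0.4, 0.1, -0.3]
gripper_width: 0.002
finger_force: 0.0
t 22.35 pos [ 0.4555 -0.047   0.2078] heading_y -0.0549 tool delta [0.0019 0.0657 0.0085] turn 0.0001 F [ 0.376   0.1333 -0.3182] w 0.002 q [-0.2926 -0.0589  1.8208  0.0006  1.3683 -0.2378]
```

View pics/w6.png

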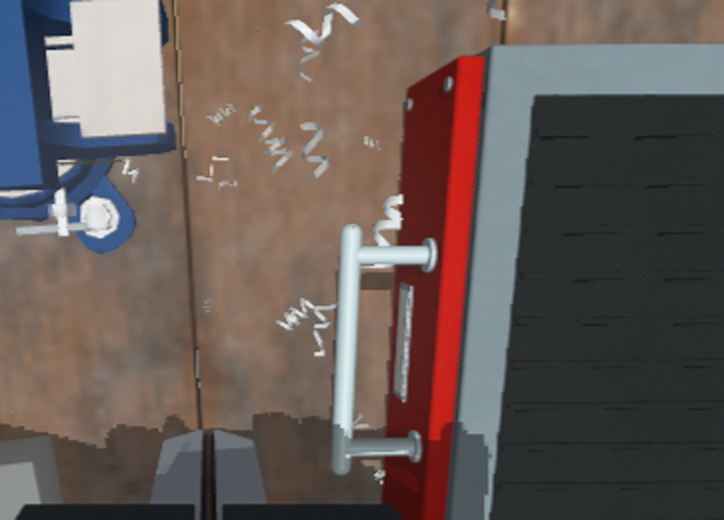

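The red front is flush with the shell edge (crop u≈470), and the push stalled at 13 N against the closed stop. The fingers are clear of everything, so I'm handing in.

```bash
python3 -c "
from cell import arm, readout, grab_frame, camera_model, finish_job
print(finish_job())"
```

```text
the job is handed in; nothing more can be done
None
```

The ratchet lies flat, stub up, in front of the spanner, and the drawer is shut against its stop; I handed the job in at about 22.5 s, and no verdict came back.

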